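Refit the dried outlet tube to the inline water filter

ROBOT

A 7-joint arm with a two-finger parallel gripper is mounted at the origin on a cart in front of the work surface, level with it; the furniture and walls round the work are solid. World frame = base frame: x ahead of the robot, y to its left, z up, the work surface at z = 0. Lengths are in m, angles in rad, forces in N, time in s.
With the tool pointing down it reaches from about 0.4 to 0.875 m from the base axis. Payload 19.3 kg.
Tool frame: the origin (TCP) lies at the very end of the fingers, on their centre line; the grasp point (between the pads) lies 19 mm behind it; z points along the fingers, y is the direction in which the jaws open and shut (so a half turn about z gives the same grasp; the last joint's range is limited). The gripper opens to 85 mm and grips with 20 to 120 N. Pads are 22 mm wide; open, the fingers measure 114 mm over their backs; the gripper's body (76 mm by 85 mm) begins 54 mm behind the grasp point. The pads swing forward as they close: fully open they stand 13 mm farther back than shut.
Start: joints at [1.089, 0.521, -0.036, 1.599, 0.021, 1.021, -0.113], TCP at [0.25, -0.573, 0.231] pointing down, gripper open.
Joint ranges: [-2.91, 2.91], [-0.3, 2.13], [-1.5, 1.42], [0.17, 2.43], [-1.26, 4.41], [0.16, 1.93], [-2.52, 2.52]. Speed limits (rad/s): [1.89, 1.89, 2.39, 2.39, 3.01, 3.01, 3.01].

INTERFACE

Orientations are given as [roll, pitch, yaw] about the fixed x, y, z axes, in that order (R = Rz(yaw) Ry(pitch) Rx(roll)).
In Python, from workcell import bot, vision, job_done gives the robot as it stands.
- The arm moves only by the tool arm_command, never from a script. Its arguments are lists of equal length, an entry for each row: "gripper": the finger opening in cm, from 0 to 8.54; "slide": the shift along the tool's x, y, z in cm, a list of three; "turn": the turn, a rotation vector about the tool's x, y, z in degrees, a list of three. A call has 1 to 5 rows; each row is the pose to reach, as a shift and turn from the pose commanded when the call began, along the tool's axes at that moment; what a row does not reach only later rows make up. A row lasts 1/8 s, in which the tool goes at most 62.5 mm and 10.7 degrees, less where a joint would pass 70% of its speed; a pose out of reach is approached as far as the arm can. A call with a gripper value outside its range is refused whole. The fingers move at their own pace and stop on an object; "force" is the grip in N (left out, the last holds). Time passes only in rows, so rows that repeat a pose let the fingers close. It gives the time, the measured TCP pose, the force and the opening at its end, in the units of the state.
- bot.observe(): the state, without advancing time (a new reading comes with each control period).
- vision.grab_frame(name): name is "side" or "top"; returns the picture (420x560x3 uint8, blue, green, red); there is no depth.
- vision.camera_model(name): a dict with "mtx" (3x3 intrinsics, pixels), "T" (4x4, takes a point from camera to world coordinates). Camera axes: x right, y down, z forward; pixel columns grow to the right and rows downward; lengths in m; the calibration is good to about 2 mm. A picture is of the moment at which its call begins. camera_model takes no time and is no camera call.
- job_done(): hands the job in, once; it reports no verdict.
The state is a dict: "clock": time; "qpos": joint angles; "qd": joint speeds; "joint_efforts": joint torques, N m; "position": TCP position; "tool_rot": TCP orientation; "force": force on the tool from outside, world axes, zero at the start; "moment": the same for the moment, N m; "grip_width": finger opening in m.
Only numpy, scipy, OpenCV 4.12 (cv2) and the standard library are available. Lean on these libraries where they do the work, as an engineer would, in place of code of your own. Each camera call takes 0.05 s, during which the arm holds its last target. There are 200 camera calls.

TASK

Pull the metal tube straight out of its drying sleeve by the short end that sticks out, lay it down in the V-notched rest and let go of it. Then take it again by its long, belled part and push the short end into the collet of the white water filter, past the seal, until it is fully home against the bottom, and let go. Leave the timer, the citrus reamer and the tape roll where they are.

Things in the scene. Friction and masses are not known exactly. Their poses are not given: they have to be found in the camera images.
- tube_mid (a point): middle, on the axis, of a rigid round aluminium tube: 170 mm long, 22 mm diameter, 60 to 100 g. Its y axis runs along the tube from spigot end (y = -85 mm) to belled end (y = +85 mm). A collar, 29 mm diameter, at y = -43 to -39 mm marks off the 42 mm spigot. At the start it lies loose and level in the sleeve, bell innermost, spigot and collar sticking out; it must come out some 120 mm
- tube_tip (a point): end of the tube's short spigot, on its axis (4 mm end chamfer, two thin dark rings); same axes as tube_mid. This end goes into the collet
- tube_bell (a point): end face of the tube's belled end, on its axis; same axes as tube_mid. The last 12 mm are 26 mm in diameter and do not fit the collet
- sleeve_mouth (a point): centre of the open end of the grey drying sleeve, fixed to the worktop: level, 124 mm long, 38 mm outside and 30 mm inside diameter, axis 60 mm above the worktop, on a 70 x 110 mm foot. The mouth looks along its own -y, roughly to the robot's right, and the tube comes out that way; the other end is closed
- rest_mid (a point): where the tube's middle is when it lies in the fixed steel rest, 75 mm above the worktop. Two V-notched plates 6 mm thick, at own y = -20 and +20 mm, on a 70 x 90 mm base; the V opens upwards at 90 degrees and catches a tube up to 12 mm off-centre. The tube lies along the rest's y, spigot to -y, its middle within 10 mm of this point (collar clear of the plates); both ends overhang
- socket_mouth (a point): centre of the mouth of the collet on the filter, a white cylinder 72 mm in diameter lying on a fixed steel bracket (top 101 mm above the worktop), grey collet at one end. The bore is level, 65 mm above the worktop, 24 mm diameter, 40 mm deep, funnelled over its outer 8 mm to 36 mm. The mouth looks along its own +y, roughly to the robot's left
- socket_floor (a point): centre of the bottom of the bore, 40 mm inward (own -y) from socket_mouth; same axes. The tube is home when tube_tip is here (collar then 2 mm from the mouth). A springy seal 20 mm down the bore resists with some 4 to 12 N as the tube passes, then grips it lightly so that it stays where it is pushed
- timer: white kitchen timer lying flat, 78 x 52 x 14 mm, origin under its centre; a bystander
- reamer: cream citrus reamer, 70 mm dish with a ribbed cone, 27 mm high, origin under its centre; a bystander
- tape_roll: roll of tan tape lying flat, 104 mm across, 25 mm high, origin under its centre; a bystander
Things that resemble listed ones, but are neither listed nor needed, are in the scene too. What is shaped like the part that bears rest_mid but yellow is not meant.

How it is judged:
By the outcome, as a careful person would: the job done as asked, in the order asked, and still so for the second after the job is handed in, with the robot touching nothing.
It also fails if it takes over 56 s, if anything falls off the work surface, if the arm or the gripper's body presses on something with over 40 N, if the wrist force passes 120 N, or if a joint passes its speed limit or range.

## Working session

There is one attempt and no reset: what is moved stays moved. The work goes in short steps, Python scripts to look and compute and a tool call to move; the robot and the scene stay as the last step left them, time stands still between calls to the robot, and variables do not carry over. Pictures are saved under pics/ and viewed, about 8 in all and at most 12, crops included, and the job is handed in when it is done.

Besides the shell and the picture viewer there is one more tool, called after "Emit:" in YAML: its name, and indented under it one key for each argument. arm_command: Moves the arm, as the interface text tells. Its arguments: {"type":"object","properties":{"gripper":{"type":"array","items":{"type":"number"}},"slide":{"type":"array","items":{"type":"array","items":{"type":"number"}}},"turn":{"type":"array","items":{"type":"array","items":{"type":"number"}}},"force":{"type":"number"}},"required":["gripper","slide","turn"]}

```bash
ls; mkdir -p pics
python3 - <<'E'
from workcell import bot, vision
import cv2,numpy as np
for n in("side","top"):
    cv2.imwrite(f"pics/{n}0.png",vision.grab_frame(n)); m=vision.camera_model(n); print(n,np.round(m["mtx"],1).tolist(),np.round(m["T"],3).tolist())
s=bot.observe(); print({k:np.round(v,3).tolist() for k,v in s.items()})
E
```

```text
pics
side [[407.4, 0.0, 276.1], [0.0, 407.4, 209.7], [0.0, 0.0, 1.0]] [[0.974, -0.083, 0.209, 0.378], [-0.224, -0.432, 0.874, -0.762], [0.018, -0.898, -0.439, 0.492], [0.0, 0.0, 0.0, 1.0]]
top [[480.7, 0.0, 269.1], [0.0, 480.7, 211.0], [0.0, 0.0, 1.0]] [[0.007, -0.99, 0.139, 0.442], [-1.0, -0.01, -0.022, 0.111], [0.023, -0.139, -0.99, 1.134], [0.0, 0.0, 0.0, 1.0]]
{'clock': 0.1, 'qpos': [1.089, 0.522, -0.036, 1.6, 0.021, 1.021, -0.113], 'qd': [0.0, -0.002, -0.001, -0.002, -0.0, -0.001, 0.0], 'joint_efforts': [0.004, -92.848, 1.984, -37.053, 0.018, 0.005, -0.0], 'position': [0.25, -0.572, 0.231], 'tool_rot': [-3.141, 0.0, 0.412], 'force': [-0.067, 0.071, -0.116], 'moment': [-0.026, 0.037, 0.037], 'grip_width': 0.085}
```

View pics/side0.png

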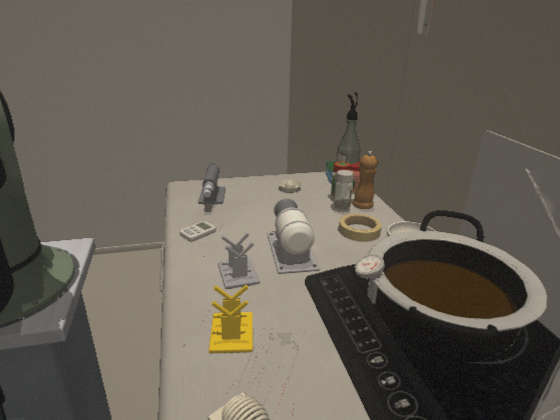

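View pics/top0.png

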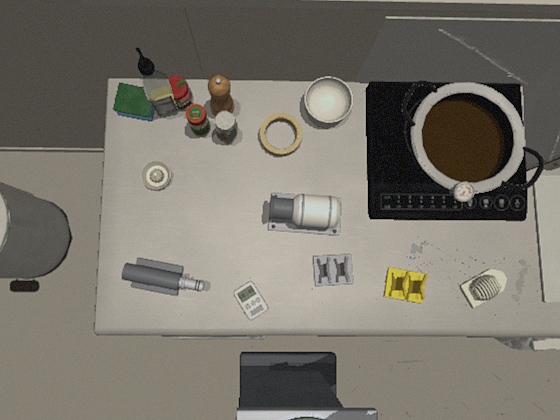

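The top view shows the sleeve at (150,276) with the tube's spigot out to (208,286). The candidate rests are the grey one at (333,270) and the yellow one at (406,285). The grey one is meant, because the text rules out yellow. The filter is at (305,212), with its collet mouth at about (264,210). I'll confirm these in one enlarged montage.

Run:
```python
import cv2,numpy as np
t=cv2.imread("pics/top0.png");s=cv2.imread("pics/side0.png")
def c(im,x,y,w,h,k): return cv2.resize(im[y:y+h,x:x+w],None,fx=k,fy=k,interpolation=cv2.INTER_CUBIC)
M=np.zeros((600,800,3),np.uint8)
def put(a,x,y): M[y:y+a.shape[0],x:x+a.shape[1]]=a
put(c(t,115,250,100,60,4),0,0)      # top sleeve x4
put(c(t,255,185,100,110,4)[:,:400][:360],400,0) # top filter+rest, 360 rows -> 90px
put(c(s,190,155,50,60,5),0,245)     # side sleeve x5
put(c(s,210,190,110,58,4)[:,:440],360,362)
M=M
put(c(s,212,228,50,60,5)[:,:110*1],250,245)
cv2.imwrite("pics/m1.png",M)
```

```text
(no output)
```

View pics/m1.png

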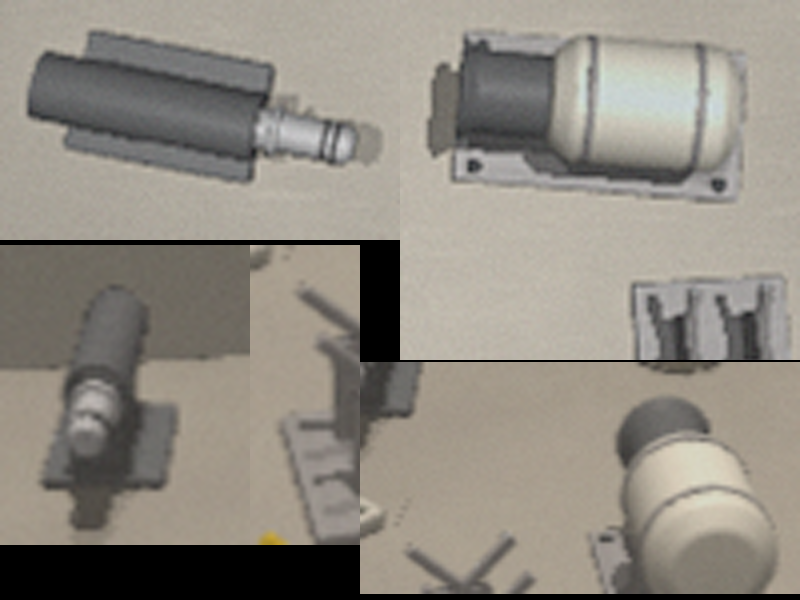

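The montage confirms the grey sleeve with the bright spigot and its two dark rings, tip at top pixel (204,286) and side pixel (207,193). It also shows the white filter with its grey collet mouth at top pixel (270,208), and the grey twin-V rest. Next I measure.

```bash
cat > h.py <<'E'
import numpy as np,cv2
from workcell import bot,vision
C={n:vision.camera_model(n) for n in("side","top")}
def ray(n,p):
    m=C[n];d=m["T"][:3,:3]@np.linalg.inv(m["mtx"])@[p[0],p[1],1.];return m["T"][:3,3],d/np.linalg.norm(d)
def plane(n,p,z):
    o,d=ray(n,p);return o+d*(z-o[2])/d[2]
def tri(a,b):
    o1,d1=ray("top",a);o2,d2=ray("side",b)
    s=np.linalg.lstsq(np.c_[d1,-d2],o2-o1,rcond=None)[0];p,q=o1+d1*s[0],o2+d2*s[1];return (p+q)/2,np.linalg.norm(p-q)
def proj(n,X):
    m=C[n];c=np.linalg.inv(m["T"])@np.r_[X,1];u=m["mtx"]@c[:3];return u[:2]/u[2]
E
python3 - <<'E'
from h import *
np.set_printoptions(precision=4,suppress=True)
t=cv2.imread("pics/top0.png");s=cv2.imread("pics/side0.png")
def cont(im,x,y,w,h,f,amin=30):
    r=im[y:y+h,x:x+w].astype(int);m=f(r).astype(np.uint8)*255
    for c in cv2.findContours(m,cv2.RETR_EXTERNAL,cv2.CHAIN_APPROX_NONE)[0]:
        if cv2.contourArea(c)>amin:
            c=c+[x,y];b=cv2.minAreaRect(c);print(np.round(b[0],1),np.round(b[1],1),round(b[2],1),cv2.contourArea(c)); yield c,b
neutral=lambda r:(r[...,2]-r[...,0]<14)
print("rest top");L=list(cont(t,300,240,65,60,neutral))
for z in(0,.008,):print(plane("top",L[np.argmax([cv2.contourArea(c) for c,b in L])][1][0],z))
print("px table",t[300,300],"rest",t[258,320],"collet",t[208,282],"white",t[210,320],"sleeve",t[272,140],"tube",t[284,196])
print("dark top sleeve");list(cont(t,115,250,110,60,lambda r:r.max(-1)<95))
print("collet top");list(cont(t,260,185,40,45,lambda r:r.max(-1)<90))
print("white top");list(cont(t,285,185,70,50,lambda r:r.min(-1)>175))
print("tip tri",*tri((204,285.7),(207,193.4)))
for p in((204,285.7),(182.5,282.5),(124,271),(270.3,208.3)):print(p,plane("top",p,.06))
E
```

```text
rest top
[332.7 269.5] [31.1 39.1] 86.4 1122.0
[ 0.4643 -0.0637  0.    ]
[ 0.4641 -0.0625  0.008 ]
px table [169 181 188] rest [165 166 168] collet [122 121 121] white [210 209 200] sleeve [109 109 108] tube [125 126 124]
dark top sleeve
[150.2 282.6] [58.2  6.1] 9.5 168.0
[152.9 270.3] [57.3  6.5] 12.2 176.5
collet top
[285.  211.4] [34.5 27.7] 12.5 215.0
white top
[333.5 210.5] [ 5. 19.] 0.0 71.0
[316.4 208.5] [25.6 20. ] 7.1 423.0
tip tri [0.4269 0.2304 0.0578] 0.002680042779635134
(204, 285.7) [0.4256 0.2303 0.06  ]
(182.5, 282.5) [0.4322 0.2777 0.06  ]
(124, 271) [0.4565 0.4068 0.06  ]
(270.3, 208.3) [0.5993 0.0854 0.06  ]
```

Run:
```python
import cv2,numpy as np
t=cv2.imread("pics/top0.png");s=cv2.imread("pics/side0.png")
def c(im,x,y,w,h,k): return cv2.resize(im[y:y+h,x:x+w],None,fx=k,fy=k,interpolation=cv2.INTER_CUBIC)
cv2.imwrite("pics/m2.png",np.hstack([c(t,306,245,50,50,8),c(s,212,228,50,50,8)]))
```

```text
(no output)
```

View pics/m2.png

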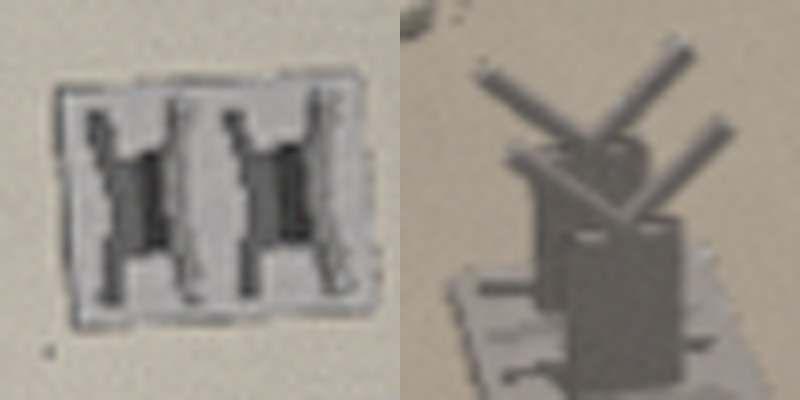

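Run:
```python
from h import *
np.set_printoptions(precision=4,suppress=True)
for a,b in(((345.75,256.5),(252.6,243.6)),((349.1,281),(226,247.4)),((327.9,257.5),(247.6,234)),((330.4,282.3),(222.4,237.4))):print("Vend",*tri(a,b))
# sides of things, line fits: sleeve edges & filter via gray value / saturation contours
t=cv2.imread("pics/top0.png");g=cv2.GaussianBlur(t,(0,0),.7).astype(int).sum(2)
print("sleeve columns: rows of strongest edges")
for x in(126,130,135,140,145,150,155,160,165,170,174,176,178,180,182,184,186,190,194,198,202):
    c=g[255:300,x]; d=np.diff(c); print(x,c.tolist()) if x in(130,170,190) else None
def edges(x,r0,r1,th):
    c=g[r0:r1,x];i=np.where(c<th)[0];return (x,r0+i[0],r0+i[-1]) if len(i) else (x,)
print([tuple(map(int,edges(x,185,232,420))) for x in range(260,300,2)])
for r in(195,202,208,214,220): print(r,(g[r,258:300]//3).tolist())
```

```text
Vend [ 0.4931 -0.0807  0.0793] 0.0037687465326194398
Vend [ 0.44   -0.0869  0.0807] 0.003941802063752294
Vend [ 0.4901 -0.0413  0.0795] 0.0028125592754869085
Vend [ 0.4372 -0.0461  0.0801] 0.00449378782204014
sleeve columns: rows of strongest edges
130 [498, 494, 494, 497, 501, 508, 508, 472, 360, 241, 239, 267, 284, 294, 303, 315, 325, 327, 326, 315, 298, 286, 273, 252, 226, 243, 373, 473, 471, 436, 426, 446, 472, 490, 492, 493, 493, 491, 490, 491, 487, 490, 491, 485, 481]
170 [503, 510, 516, 515, 512, 507, 505, 490, 412, 339, 347, 362, 363, 361, 357, 312, 236, 208, 236, 262, 276, 293, 303, 316, 334, 347, 348, 332, 313, 298, 282, 261, 230, 222, 286, 354, 366, 358, 343, 369, 451, 506, 514, 508, 508]
190 [499, 499, 504, 506, 504, 507, 510, 508, 507, 507, 507, 504, 503, 499, 503, 505, 510, 510, 506, 502, 505, 502, 473, 410, 387, 442, 501, 548, 579, 580, 550, 500, 428, 357, 405, 503, 523, 514, 511, 510, 508, 508, 512, 525, 528]
[(260,), (262, 214, 222), (264, 201, 223), (266, 201, 222), (268, 203, 229), (270, 197, 222), (272, 195, 228), (274, 195, 227), (276, 195, 223), (278, 197, 223),
[... 471 characters left out ...]
1, 101, 101, 100, 98, 98, 98, 98, 98, 99, 97, 96, 96, 95, 95, 94, 93, 91, 108, 143, 164, 167, 167, 175, 190]
208 [176, 176, 177, 175, 150, 112, 105, 107, 107, 107, 106, 96, 87, 93, 95, 97, 104, 112, 113, 113, 113, 115, 117, 117, 118, 117, 119, 119, 119, 119, 120, 120, 120, 114, 103, 119, 157, 171, 171, 172, 178, 192]
214 [177, 176, 176, 163, 133, 108, 105, 107, 107, 106, 96, 83, 80, 80, 80, 80, 81, 81, 82, 82, 83, 84, 84, 86, 88, 86, 87, 86, 87, 88, 90, 91, 90, 90, 101, 131, 153, 158, 160, 168, 181, 190]
220 [178, 180, 177, 151, 114, 106, 108, 108, 107, 107, 101, 89, 89, 87, 74, 69, 70, 71, 72, 74, 73, 73, 74, 73, 72, 71, 71, 71, 71, 73, 73, 74, 73, 75, 86, 101, 114, 125, 133, 143, 152, 154]
```

```bash
cat >> h.py <<'E'
def go(X,yawdeg):
    s=bot.observe();p=s["position"];r,pt,y=s["tool_rot"]
    from scipy.spatial.transform import Rotation as R
    A=R.from_euler('xyz',s["tool_rot"]);B=R.from_euler('xyz',[np.pi,0,np.radians(yawdeg)])
    print("slide cm",np.round(A.inv().apply(np.array(X)-p)*100,2),"turn deg",np.round((A.inv()*B).as_rotvec(degrees=True),1),"force",np.round(s["force"],1),"w",round(float(s["grip_width"]),4),"t",round(float(s["clock"]),2))
E
python3 - <<'E'
from h import *
np.set_printoptions(precision=4,suppress=True)
t=cv2.imread("pics/top0.png");g=cv2.GaussianBlur(t,(0,0),.7).astype(int).sum(2)
ax=[plane("top",p,.06) for p in((130,271.9),(170,279.9),(190,283.6))]
print("sleeve axis",ax,[np.degrees(np.arctan2(*(a-b)[[1,0]])) for a,b in((ax[0],ax[1]),(ax[0],ax[2]))])
for x in(308,314,318,322,326): print(x,(g[188:232,x]//3).tolist())
for x in(274,280,286): print(x,(g[190:232,x]//3).tolist())
go([.45,-.35,.3],60)
E
```

```text
sleeve axis [array([0.4546, 0.3936, 0.06  ]), array([0.4377, 0.3052, 0.06  ]), array([0.43  , 0.2611, 0.06  ])] [np.float64(79.19973985622464), np.float64(79.47094779161321)]
308 [171, 172, 172, 172, 173, 168, 154, 151, 163, 175, 182, 188, 193, 197, 200, 202, 203, 204, 205, 207, 206, 207, 206, 205, 204, 201, 196, 193, 190, 183, 178, 172, 165, 157, 148, 136, 121, 101, 81, 73, 71, 88, 132, 158]
314 [168, 169, 167, 168, 169, 167, 156, 149, 158, 169, 179, 187, 191, 195, 199, 200, 202, 204, 205, 205, 206, 206, 207, 205, 204, 201, 198, 196, 193, 187, 183, 177, 171, 163, 154, 143, 130, 113, 93, 75, 71, 84, 128, 159]
318 [168, 167, 168, 169, 168, 166, 160, 151, 152, 164, 176, 182, 188, 194, 197, 199, 202, 203, 203, 204, 207, 207, 207, 206, 205, 202, 200, 198, 195, 190, 184, 179, 173, 166, 158, 148, 135, 121, 101, 78, 71, 71, 92, 135]
322 [167, 167, 167, 166, 168, 169, 167, 154, 146, 159, 173, 182, 187, 192, 196, 198, 200, 201, 203, 203, 204, 207, 207, 206, 205, 205, 203, 199, 196, 193, 187, 182, 177, 170, 162, 152, 141, 128, 107, 82, 72, 72, 88, 132]
326 [168, 168, 169, 168, 169, 169, 167, 1
[... 171 characters left out ...]
133, 161]
274 [174, 171, 158, 149, 144, 116, 85, 76, 82, 88, 92, 96, 99, 102, 105, 106, 106, 107, 104, 100, 97, 94, 90, 86, 81, 75, 67, 60, 64, 71, 70, 79, 126, 164, 153, 113, 91, 110, 144, 153, 159, 175]
280 [174, 171, 162, 154, 157, 160, 157, 128, 89, 84, 91, 96, 98, 101, 105, 112, 117, 119, 117, 111, 103, 98, 94, 89, 84, 78, 71, 64, 61, 68, 74, 73, 90, 132, 165, 172, 169, 166, 168, 164, 152, 156]
286 [173, 174, 173, 160, 152, 158, 159, 143, 107, 85, 87, 93, 96, 100, 103, 108, 114, 119, 119, 113, 106, 100, 95, 92, 87, 84, 78, 69, 62, 65, 71, 75, 86, 99, 110, 129, 154, 165, 166, 162, 151, 156]
slide cm [ 27.23 -12.39  -6.91] turn deg [ -0.1  -0.  -36.4] force [-0.1  0.1 -0.1] w 0.0854 t 0.1
```

Run:
```python
from h import *
np.set_printoptions(precision=4,suppress=True)
a=plane("top",(269.7,207.7),.065);b=plane("top",(317,210.8),.065)
print("mouth",a,"body",b,np.degrees(np.arctan2(*(a-b)[[1,0]])))
print("rim top in side",proj("side",a+[0,0,.024]),"seen ~ (285,199)")
# collet top rim two views
print(tri((270,207.7),(285,199)))
s=cv2.imread("pics/side0.png");g=cv2.GaussianBlur(s,(0,0),.7).astype(int).sum(2)//3
for r in(202,205,208):print(r,g[r,268:306].tolist())
print("body end circle dia check, filter plane edges:")
```

```text
mouth [0.5999 0.0869 0.065 ] body [ 0.5939 -0.0197  0.065 ] 86.78969636943532
rim top in side [283.9667 199.9554] seen ~ (285,199)
(array([0.599 , 0.0862, 0.0914]), np.float64(0.006148233085575276))
202 [155, 154, 154, 154, 156, 155, 154, 151, 141, 123, 107, 101, 102, 103, 105, 107, 109, 110, 110, 110, 109, 107, 105, 103, 101, 99, 107, 125, 143, 151, 153, 153, 152, 151, 151, 151, 151, 152]
205 [155, 154, 154, 154, 154, 152, 143, 118, 95, 88, 89, 93, 96, 97, 100, 103, 105, 107, 108, 108, 107, 109, 108, 106, 103, 99, 92, 89, 99, 125, 146, 152, 152, 152, 152, 151, 151, 151]
208 [154, 156, 155, 155, 151, 135, 106, 82, 76, 77, 81, 86, 91, 95, 99, 105, 114, 126, 137, 144, 149, 151, 149, 145, 143, 141, 138, 131, 129, 137, 149, 152, 154, 155, 153, 152, 152, 152]
body end circle dia check, filter plane edges:
```

Emit:
arm_command:
  gripper: [8.5,8.5,8.5,8.5,8.5]
  slide:
    - [0,0,-6]
    - [6,-3,-7]
    - [12,-5.5,-7]
    - [18,-8.5,-7]
    - [24,-11,-7]
  turn:
    - [0,0,0]
    - [0,0,-9]
    - [0,0,-18]
    - [0,0,-27]
    - [0,0,-36]

```text
clock: 0.72
position: [0.4168, -0.385, 0.3013]
tool_rot: [-3.141, 0.0, 1.045]
force: [0.0, -1.7, -0.5]
grip_width: 0.0847
```

Run:
```python
from h import *
go([.45,-.1,.28],79.4);go([.429,.252,.20],79.4)
```

```text
slide cm [ 26.32 -11.43   2.13] turn deg [ -0.    0.  -19.5] force [ 0.  -1.7 -0.5] w 0.0847 t 0.72
slide cm [ 55.71 -30.91  10.12] turn deg [ -0.    0.  -19.5] force [ 0.  -1.7 -0.5] w 0.0847 t 0.72
```

Emit:
arm_command:
  gripper: [8.5,8.5,8.5,8.5,8.5]
  slide:
    - [5,-2,0]
    - [10,-4.5,1]
    - [16,-7,1.5]
    - [21,-9.2,2]
    - [26.3,-11.4,2]
  turn:
    - [0,0,-4]
    - [0,0,-8]
    - [0,0,-12]
    - [0,0,-16]
    - [0,0,-19.5]

```text
clock: 1.35
position: [0.4503, -0.1004, 0.281]
tool_rot: [-3.141, 0.0, 1.382]
force: [1.3, 0.2, -0.5]
grip_width: 0.0849
```

Run:
```python
from h import *
go([.429,.252,.20],79.4)
```

```text
slide cm [34.22 -8.69  8.1 ] turn deg [-0.   0.  -0.2] force [ 1.3  0.2 -0.5] w 0.0849 t 1.35
```

Emit:
arm_command:
  gripper: [8.5,8.5,8.5,8.5,8.5]
  slide:
    - [6,-1.5,1]
    - [12,-3,2]
    - [18,-4.5,3.5]
    - [23,-5.8,5]
    - [28,-7.1,6.5]
  turn:
    - [0,0,0]
    - [0,0,0]
    - [0,0,0]
    - [0,0,0]
    - [0,0,0]

```text
clock: 1.98
position: [0.4336, 0.1879, 0.2158]
tool_rot: [3.142, 0.0, 1.38]
force: [0.9, 0.2, 0.5]
grip_width: 0.0852
```

Emit:
arm_command:
  gripper: [8.5,8.5,5,5,5]
  slide:
    - [4,-1,1]
    - [6.2,-1.6,2.5]
    - [6.2,-1.6,6]
    - [6.2,-1.6,9]
    - [6.2,-1.6,10]
  turn:
    - [0,0,0]
    - [0,0,0]
    - [0,0,0]
    - [0,0,0]
    - [0,0,0]

```text
clock: 2.6
position: [0.4293, 0.2498, 0.1149]
tool_rot: [-3.14, 0.002, 1.381]
force: [0.1, 0.3, 0.4]
grip_width: 0.0502
```

Run:
```python
from h import *
go([.429,.252,.037],79.4)
t=vision.grab_frame("top");s=vision.grab_frame("side")
def c(im,x,y,w,h,k): return cv2.resize(im[y:y+h,x:x+w],None,fx=k,fy=k,interpolation=cv2.INTER_CUBIC)
cv2.imwrite("pics/m3.png",np.hstack([c(t,130,230,100,100,4),c(s,170,130,100,100,4)]))
```

```text
slide cm [ 0.23 -0.05  7.79] turn deg [-0.1  0.1 -0.3] force [0.1 0.3 0.4] w 0.0502 t 2.6
```

View pics/m3.png

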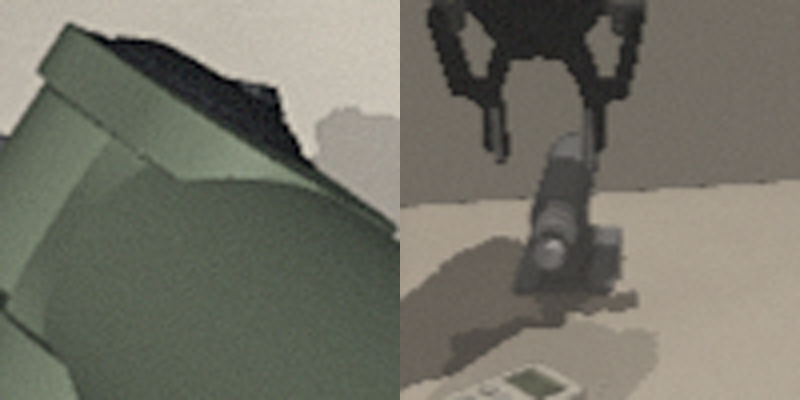

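In the side view the open fingers at (206,168) straddle the tube end at (207,192), so they are centred. I go down and grip.

Emit:
arm_command:
  gripper: [5,5,5,2,2]
  slide:
    - [0.2,0,3]
    - [0.2,0,6]
    - [0.2,0,7.8]
    - [0.2,0,7.8]
    - [0.2,0,7.8]
  turn:
    - [0,0,0]
    - [0,0,0]
    - [0,0,0]
    - [0,0,0]
    - [0,0,0]
  force: 60

```text
clock: 3.32
position: [0.4309, 0.2524, 0.0393]
tool_rot: [3.141, -0.001, 1.38]
force: [-1.2, -0.3, -0.0]
grip_width: 0.0207
```

Emit:
arm_command:
  gripper: [1.5,1.5,1.5]
  slide:
    - [0,0,0]
    - [0,0,0]
    - [0,0,0]
  turn:
    - [0,0,0]
    - [0,0,0]
    - [0,0,0]
  force: 60

```text
clock: 3.7
position: [0.4307, 0.2523, 0.0387]
tool_rot: [3.141, -0.001, 1.38]
force: [-0.1, 0.5, 5.0]
grip_width: 0.02
```

Emit:
arm_command:
  gripper: [1.5,1.5,1.5,1.5,1.5]
  slide:
    - [0,0,-0.2]
    - [-0.5,0,-0.3]
    - [-1.5,0,-0.3]
    - [-2.5,0,-0.3]
    - [-3,0,-0.3]
  turn:
    - [0,0,0]
    - [0,0,0]
    - [0,0,0]
    - [0,0,0]
    - [0,0,0]

```text
clock: 4.32
position: [0.4245, 0.2215, 0.0413]
tool_rot: [-3.141, 0.001, 1.38]
force: [0.5, 1.0, -0.2]
grip_width: 0.0199
```

Run:
```python
from h import *
go([.429,.252,.037],79.4);print(np.round(bot.observe()["moment"],2))
s=vision.grab_frame("side")
def c(im,x,y,w,h,k): return cv2.resize(im[y:y+h,x:x+w],None,fx=k,fy=k,interpolation=cv2.INTER_CUBIC)
cv2.imwrite("pics/m4.png",c(s,170,130,100,100,5))
```

```text
slide cm [ 3.08 -0.14  0.42] turn deg [-0.   0.  -0.3] force [ 0.5  1.  -0.2] w 0.0199 t 4.33
[-0.06  0.04  0.05]
```

View pics/m4.png

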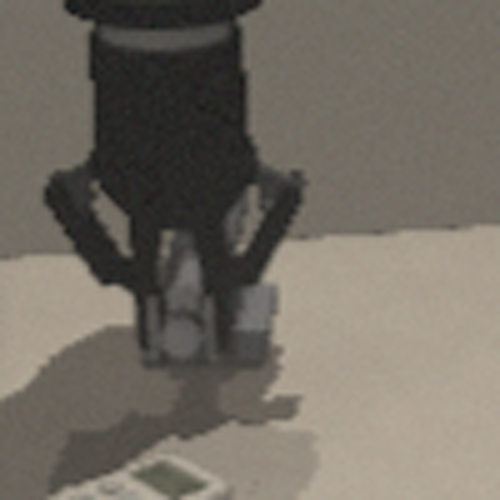

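The tube is held and has slid out with the fingers, the tip now at side pixel (206,197) and the forces small. I keep pulling straight.

Emit:
arm_command:
  gripper: [1.5,1.5,1.5,1.5,1.5]
  slide:
    - [-1.5,0,0]
    - [-3,0,0]
    - [-4.5,0,0]
    - [-6,0,0]
    - [-7,0,0]
  turn:
    - [0,0,0]
    - [0,0,0]
    - [0,0,0]
    - [0,0,0]
    - [0,0,0]

```text
clock: 5.0
position: [0.4113, 0.1528, 0.0414]
tool_rot: [3.142, 0.0, 1.38]
force: [0.7, -0.6, -0.6]
grip_width: 0.0199
```

Emit:
arm_command:
  gripper: [1.5,1.5,1.5,1.5,1.5]
  slide:
    - [-1.5,0,0]
    - [-3,0,0]
    - [-4.5,0,0]
    - [-6,0,0]
    - [-6,0,-1]
  turn:
    - [0,0,0]
    - [0,0,0]
    - [0,0,0]
    - [0,0,0]
    - [0,0,0]

```text
clock: 5.62
position: [0.3995, 0.0938, 0.0513]
tool_rot: [-3.14, 0.001, 1.379]
force: [0.4, -0.0, -0.3]
grip_width: 0.0202
```

Emit:
arm_command:
  gripper: [1.5,1.5,1.5,1.5,1.5]
  slide:
    - [0,0,-4]
    - [0,0,-8]
    - [0,0,-11]
    - [-2,-1,-11]
    - [-5,-2,-11]
  turn:
    - [0,0,0]
    - [0,0,0]
    - [0,0,0]
    - [0,0,-3]
    - [0,0,-7]

```text
clock: 6.25
position: [0.371, 0.0501, 0.1623]
tool_rot: [3.14, -0.001, 1.507]
force: [1.6, -0.0, -0.6]
grip_width: 0.0203
```

Run:
```python
from h import *
go([.4685,-.126,.145],93.7)
```

```text
slide cm [-16.95  10.86   1.73] turn deg [ 0.1 -0.  -7.4] force [ 1.6 -0.  -0.6] w 0.0203 t 6.25
```

Emit:
arm_command:
  gripper: [1.5,1.5,1.5,1.5,1.5]
  slide:
    - [-2,3.5,0]
    - [-5.5,7,0]
    - [-9.5,10,0]
    - [-13.5,10.9,1]
    - [-17,10.9,1.7]
  turn:
    - [0,0,-2]
    - [0,0,-4]
    - [0,0,-6]
    - [0,0,-7.4]
    - [0,0,-7.4]

```text
clock: 6.88
position: [0.4687, -0.1284, 0.1446]
tool_rot: [3.141, -0.001, 1.632]
force: [0.5, 0.7, -0.9]
grip_width: 0.0203
```

Emit:
arm_command:
  gripper: [1.5,1.5]
  slide:
    - [0,0,0]
    - [0,0,0]
  turn:
    - [0,0,0]
    - [0,0,0]

```text
clock: 7.12
position: [0.4685, -0.1265, 0.1449]
tool_rot: [3.141, -0.0, 1.632]
force: [1.1, 0.3, -0.6]
grip_width: 0.0201
```

Run:
```python
from h import *
go([.4685,-.126,.145],93.7)
t=vision.grab_frame("top");s=vision.grab_frame("side")
def c(im,x,y,w,h,k): return cv2.resize(im[y:y+h,x:x+w],None,fx=k,fy=k,interpolation=cv2.INTER_CUBIC)
cv2.imwrite("pics/m5.png",np.hstack([c(t,250,210,130,130,3),c(s,180,160,130,130,3)]))
```

```text
slide cm [ 0.05  0.01 -0.01] turn deg [ 0.  -0.  -0.2] force [ 1.1  0.3 -0.6] w 0.0201 t 7.12
```

View pics/m5.png

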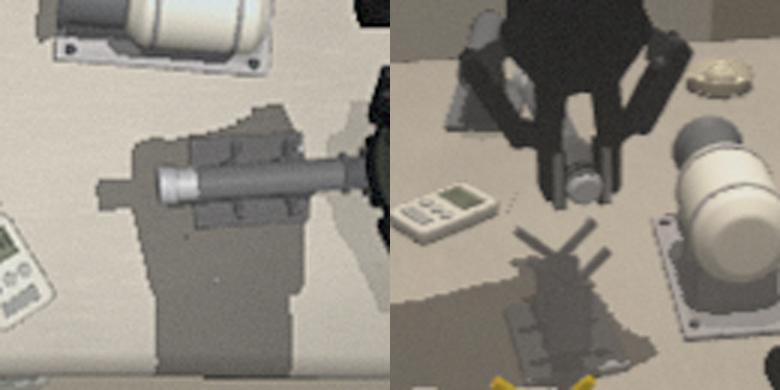

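The top view shows the bell end at about (304,272) and the collar at about (366,267), with the tube lying along the rest. I check that against the plan.

Run:
```python
from h import *
b=plane("top",(304,271.8),.163);c=plane("top",(365.7,267.5),.163);u=(b-c)/np.linalg.norm(b-c)
print(b,c,np.linalg.norm(b-c),"want .126; yaw",np.degrees(np.arctan2(u[1],u[0])),"mid",b-.085*u,c+.041*u)
```

```text
[0.45601043 0.01940505 0.163     ] [ 0.46549319 -0.10522937  0.163     ] 0.12499464274044744 want .126; yaw 94.35094621658294 mid [ 0.46245899 -0.06534999  0.163     ] [ 0.46238271 -0.06434753  0.163     ]
```

Emit:
arm_command:
  gripper: [1.5,1.5,1.5,1.5,1.5]
  slide:
    - [0.1,0.1,2.5]
    - [0.1,0.1,5]
    - [0.1,0.1,7]
    - [0.1,0.1,8]
    - [0.1,0.1,8.4]
  turn:
    - [0,0,0]
    - [0,0,0]
    - [0,0,0]
    - [0,0,0]
    - [0,0,0]

```text
clock: 7.85
position: [0.4693, -0.1258, 0.0603]
tool_rot: [3.142, -0.0, 1.633]
force: [-0.3, -0.2, -0.5]
grip_width: 0.0199
```

Emit:
arm_command:
  gripper: [1.5,1.5]
  slide:
    - [0,0,0.2]
    - [0,0,0.2]
  turn:
    - [0,0,0]
    - [0,0,0]

```text
clock: 8.1
position: [0.4694, -0.1263, 0.0587]
tool_rot: [3.141, 0.0, 1.632]
force: [0.4, -1.3, -0.6]
grip_width: 0.0202
```

Emit:
arm_command:
  gripper: [1.5,1.5,1.5]
  slide:
    - [0,0,0.1]
    - [0,0,0.2]
    - [0,0,0.2]
  turn:
    - [0,0,0]
    - [0,0,0]
    - [0,0,0]

```text
clock: 8.48
position: [0.4695, -0.1264, 0.0565]
tool_rot: [3.141, 0.0, 1.632]
force: [1.0, -1.6, 5.4]
grip_width: 0.0199
```

Emit:
arm_command:
  gripper: [3,5,5,5,5]
  slide:
    - [0,0,0]
    - [0,0,0]
    - [0,0,0]
    - [0,0,-4]
    - [0,0,-9]
  turn:
    - [0,0,0]
    - [0,0,0]
    - [0,0,0]
    - [0,0,0]
    - [0,0,0]

```text
clock: 9.1
position: [0.4684, -0.1259, 0.1468]
tool_rot: [-3.14, -0.001, 1.632]
force: [0.6, -1.3, 0.9]
grip_width: 0.0501
```

Run:
```python
from h import *
# new grasp 48 mm toward the bell from mid
go([.4645-.065*.048,-.0635+.998*.048,.145],93.7)
t=vision.grab_frame("top");s=vision.grab_frame("side")
def c(im,x,y,w,h,k): return cv2.resize(im[y:y+h,x:x+w],None,fx=k,fy=k,interpolation=cv2.INTER_CUBIC)
cv2.imwrite("pics/m6.png",np.hstack([c(t,270,220,100,100,4),c(s,190,180,100,100,4)]))
```

```text
slide cm [11.06 -0.02  0.19] turn deg [-0.1 -0.1 -0.2] force [ 0.6 -1.3  0.9] w 0.0501 t 9.1
```

View pics/m6.png

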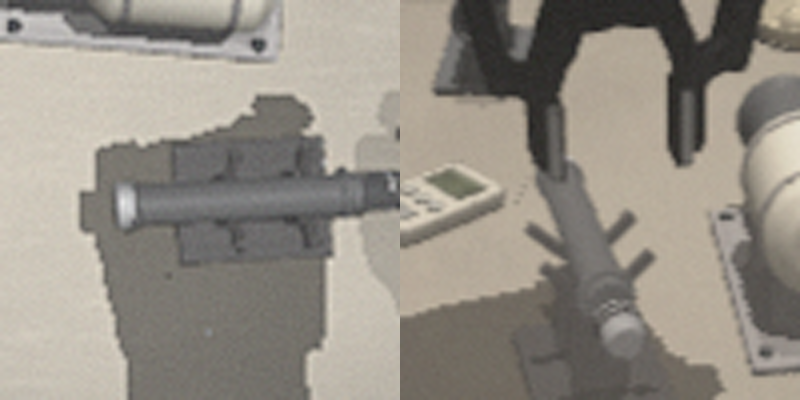

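The tube is lying in the V-notches. The bell end is at top pixel (299.5,271) and the tip at side pixel (246,264).

Run:
```python
from h import *
b=plane("top",(299.3,271.2),.075);c=plane("top",(358.8,267.4),.075);u=(b-c)/np.linalg.norm(b-c)
print(b,c,np.linalg.norm(b-c),"want .126; yaw",np.degrees(np.arctan2(u[1],u[0])),"mid",b-.085*u,c+.041*u)
tip=b-.17*u; print("tip side expected",proj("side",tip),"seen 246,264")
```

```text
[0.45852648 0.0213675  0.075     ] [ 0.46774591 -0.10963675  0.075     ] 0.13132825900728656 want .126; yaw 94.0255551164847 mid [ 0.4644936  -0.06342279  0.075     ] [ 0.46486765 -0.0687379   0.075     ]
tip side expected [245.74536973 265.76263551] seen 246,264
```

Emit:
arm_command:
  gripper: [5,5,5]
  slide:
    - [4,0,0]
    - [8,0,0]
    - [11,0,0]
  turn:
    - [0,0,0]
    - [0,0,0]
    - [0,0,0]

```text
clock: 9.57
position: [0.462, -0.015, 0.1461]
tool_rot: [-3.141, -0.0, 1.632]
force: [-0.2, 0.1, -0.2]
grip_width: 0.0499
```

Emit:
arm_command:
  gripper: [5,5,5,5,2]
  slide:
    - [0.1,0,3]
    - [0.1,0,6]
    - [0.1,0,8]
    - [0.1,0,8.9]
    - [0.1,0,8.9]
  turn:
    - [0,0,0]
    - [0,0,0]
    - [0,0,0]
    - [0,0,0]
    - [0,0,0]
  force: 90

```text
clock: 10.2
position: [0.4621, -0.0154, 0.0571]
tool_rot: [-3.141, -0.0, 1.632]
force: [1.2, -0.0, -0.4]
grip_width: 0.0329
```

Emit:
arm_command:
  gripper: [1.5,1.5,1.5,1.5]
  slide:
    - [0,0,0]
    - [0,0,0]
    - [0,0,0]
    - [0,0,0]
  turn:
    - [0,0,0]
    - [0,0,0]
    - [0,0,0]
    - [0,0,0]
  force: 90

```text
clock: 10.7
position: [0.4625, -0.0156, 0.0576]
tool_rot: [3.141, 0.0, 1.632]
force: [-1.9, -0.2, 6.4]
grip_width: 0.0194
```

Emit:
arm_command:
  gripper: [1.5,1.5,1.5,1.5,1.5]
  slide:
    - [0,0,-2]
    - [0,0,-6]
    - [0,0,-10]
    - [4,0,-10]
    - [9,0,-10]
  turn:
    - [0,0,0]
    - [0,0,0]
    - [0,0,0]
    - [0,0,0]
    - [0,0,0]

```text
clock: 11.32
position: [0.4573, 0.0744, 0.1579]
tool_rot: [3.14, 0.0, 1.629]
force: [0.9, 0.4, -1.4]
grip_width: 0.0195
```

Run:
```python
from h import *
go([.6105,.270,.13],86.5)
```

```text
slide cm [18.65 16.42  2.81] turn deg [0.1 0.  6.8] force [ 0.9  0.4 -1.4] w 0.0195 t 11.32
```

Emit:
arm_command:
  gripper: [1.5,1.5,1.5,1.5,1.5]
  slide:
    - [5,0,0]
    - [10,3,0]
    - [14,8,0]
    - [17.5,12.5,0]
    - [18.7,16.4,2]
  turn:
    - [0,0,0]
    - [0,0,2]
    - [0,0,4]
    - [0,0,6]
    - [0,0,6.9]

```text
clock: 11.95
position: [0.6108, 0.2742, 0.1382]
tool_rot: [3.139, -0.002, 1.513]
force: [-0.2, -0.1, -1.9]
grip_width: 0.0193
```

Emit:
arm_command:
  gripper: [1.5,1.5,1.5]
  slide:
    - [0,0,4]
    - [0,0,8.5]
    - [0,0,8.5]
  turn:
    - [0,0,0]
    - [0,0,0]
    - [0,0,0]

```text
clock: 12.32
position: [0.6075, 0.2701, 0.0495]
tool_rot: [-3.137, 0.002, 1.512]
force: [-0.3, 0.4, -0.5]
grip_width: 0.0195
```

Run:
```python
from h import *
go([.6105,.2612,.0476],86.5)
t=vision.grab_frame("top");s=vision.grab_frame("side")
def c(im,x,y,w,h,k): return cv2.resize(im[y:y+h,x:x+w],None,fx=k,fy=k,interpolation=cv2.INTER_CUBIC)
cv2.imwrite("pics/top7.png",t);cv2.imwrite("pics/side7.png",s)
cv2.imwrite("pics/m7.png",np.hstack([c(t,215,165,100,100,4),c(s,250,140,100,100,4)]))
```

```text
slide cm [-0.87  0.36  0.19] turn deg [-0.3  0.1  0.1] force [-0.3  0.4 -0.5] w 0.0195 t 12.32
```

View pics/m7.png

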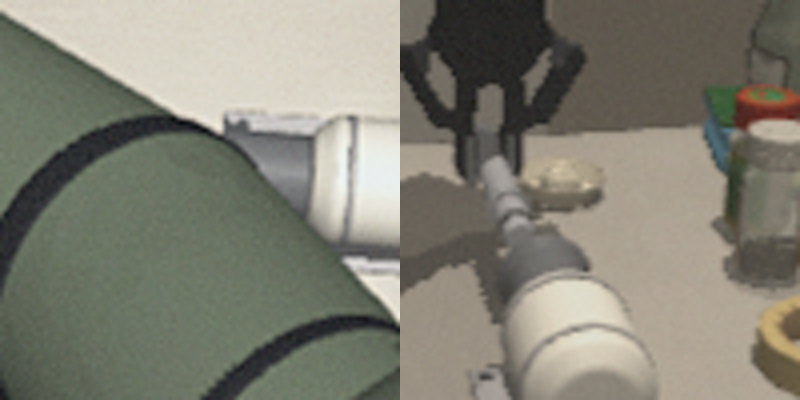

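The arm hides the top view. In the side view the tube runs from the fingers at (374,180) to the collar at (378,193), and the tip disappears behind the collet top at (385,202). I correct the lateral offset, then measure the tube axis in the side view.

Emit:
arm_command:
  gripper: [1.5,1.5]
  slide:
    - [0,0.36,0.2]
    - [0,0.36,0.2]
  turn:
    - [0,0,0]
    - [0,0,0]

```text
clock: 12.68
position: [0.6137, 0.2708, 0.0516]
tool_rot: [3.14, -0.001, 1.511]
force: [-0.6, -0.9, -1.6]
grip_width: 0.0195
```

Run:
```python
from h import *
np.set_printoptions(precision=1,suppress=True)
go([.6105,.2612,.0476],86.5)
s0=cv2.imread("pics/side7.png");s=vision.grab_frame("side");cv2.imwrite("pics/side8.png",s)
o=bot.observe();p=o["position"];y=o["tool_rot"][2];d=np.array([np.cos(y),np.sin(y),0])
A=p+[0,0,.0174]
m=np.array([.600,.087,.065]);e=np.array([.061,.998,0])
for k in(-.02,-.05,-.08,-.1,-.13):print("tube pred",k,proj("side",A+d*k),"socket axis there",proj("side",m+e*((A+d*k)[1]-m[1])/.998))
g=s.astype(int).sum(2)//3
for r in range(178,200,3):print(r,g[r,362:390].tolist())
```

```text
slide cm [-1.  -0.3  0.4] turn deg [ 0.1 -0.   0.1] force [-0.6 -0.9 -1.6] w 0.0195 t 12.68
tube pred -0.02 [273.8 181.8] socket axis there [273.  183.1]
tube pred -0.05 [275.6 186. ] socket axis there [274.7 187.3]
tube pred -0.08 [277.4 190.4] socket axis there [276.6 191.8]
tube pred -0.1 [278.7 193.4] socket axis there [277.9 194.9]
tube pred -0.13 [280.8 198.2] socket axis there [279.9 199.7]
178 [65, 61, 66, 66, 64, 64, 61, 64, 60, 62, 59, 77, 87, 87, 89, 89, 87, 88, 83, 85, 83, 85, 85, 87, 84, 86, 82, 84]
181 [63, 67, 66, 65, 60, 61, 63, 64, 63, 63, 55, 65, 84, 87, 88, 88, 85, 87, 85, 83, 89, 88, 88, 86, 86, 81, 80, 88]
184 [67, 70, 67, 70, 67, 72, 73, 75, 74, 75, 68, 64, 88, 88, 85, 88, 87, 83, 87, 88, 85, 89, 87, 89, 86, 83, 84, 87]
187 [82, 84, 77, 81, 80, 83, 83, 77, 74, 75, 77, 77, 86, 84, 86, 88, 85, 87, 88, 86, 86, 87, 84, 84, 85, 86, 87, 85]
190 [82, 80, 82, 80, 82, 82, 81, 83, 79, 80, 77, 83, 86, 86, 87, 88, 89, 88, 89, 88, 89, 85, 88, 86, 86, 84, 84, 85]
193 [83, 81, 79, 79, 81, 79, 81, 84, 83, 79, 77, 88, 99, 88, 85, 85, 86, 86, 88, 89, 88, 86, 89, 88, 85, 87, 88, 85]
196 [76, 77, 77, 77, 78, 81, 81, 80, 77, 75, 77, 102, 143, 160, 157, 140, 110, 86, 86, 90, 88, 86, 89, 85, 87, 85, 87, 87]
199 [69, 70, 70, 68, 70, 75, 73, 73, 68, 64, 94, 140, 162, 163, 162, 162, 161, 160, 155, 128, 89, 87, 86, 85, 88, 91, 88, 87]
```

Emit:
arm_command:
  gripper: [1.5,1.5]
  slide:
    - [0,-0.3,0.3]
    - [0,-0.3,0.3]
  turn:
    - [0,0,0]
    - [0,0,0]

```text
clock: 12.98
position: [0.6093, 0.271, 0.0472]
tool_rot: [-3.141, 0.0, 1.512]
force: [-0.6, 0.3, -1.0]
grip_width: 0.0194
```

Run:
```python
from h import *
np.set_printoptions(precision=1,suppress=True)
s=vision.grab_frame("side");cv2.imwrite("pics/side8.png",s)
go([.6105,.2612,.0476],86.5)
o=bot.observe();p=o["position"];y=o["tool_rot"][2];d=np.array([np.cos(y),np.sin(y),0])
A=p+[0,0,.0174]
m=np.array([.600,.087,.065]);e=np.array([.061,.998,0])
for k in(-.02,-.05,-.08,-.1,-.13):print("tube pred",k,proj("side",A+d*k),"socket axis there",proj("side",m+e*((A+d*k)[1]-m[1])/.998))
g=s.astype(int).sum(2)//3
for r in range(180,206,2):print(r,g[r,264:300].tolist())
```

```text
slide cm [-1.   0.1 -0. ] turn deg [-0.   0.   0.1] force [ 0.6 -0.1 -0.9] w 0.0192 t 13.03
tube pred -0.02 [272.4 183.3] socket axis there [273.  183.1]
tube pred -0.05 [274.1 187.5] socket axis there [274.7 187.3]
tube pred -0.08 [276.  191.9] socket axis there [276.6 191.8]
tube pred -0.1 [277.3 195. ] socket axis there [277.8 194.8]
tube pred -0.13 [279.3 199.8] socket axis there [279.8 199.7]
180 [40, 39, 55, 76, 76, 74, 90, 90, 90, 89, 112, 120, 65, 75, 75, 48, 89, 139, 160, 158, 164, 164, 167, 165, 172, 178, 185, 177, 161, 161, 155, 153, 154, 152, 158, 159]
182 [45, 40, 54, 75, 84, 82, 88, 114, 149, 160, 163, 157, 136, 93, 69, 44, 91, 144, 161, 164, 165, 167, 153, 158, 185, 186, 182, 178, 168, 165, 157, 157, 154, 155, 149, 138]
184 [79, 47, 54, 72, 80, 77, 107, 135, 146, 156, 159, 162, 157, 134, 87, 46, 109, 156, 162, 158, 148, 142, 151, 158, 171, 176, 175, 172, 174, 168, 163, 149, 156, 155, 152, 145]
186 [105, 87, 77, 81, 81, 94, 115, 120, 137, 148, 157, 159, 160, 152, 124, 90, 91, 100, 121, 151, 144, 114, 111, 131, 135, 137, 145, 135, 136, 129, 128, 158, 196, 179, 147, 138]

[... 835 characters left out ...]
, 157, 159]
198 [100, 100, 93, 85, 84, 82, 78, 79, 78, 78, 78, 90, 127, 142, 143, 131, 126, 128, 133, 118, 104, 107, 109, 105, 105, 110, 136, 158, 160, 158, 160, 158, 157, 161, 160, 159]
200 [80, 81, 81, 80, 80, 80, 80, 77, 81, 79, 77, 86, 106, 117, 110, 107, 108, 106, 113, 117, 121, 127, 125, 120, 116, 110, 110, 114, 123, 140, 154, 160, 162, 161, 160, 161]
202 [79, 82, 77, 83, 80, 81, 81, 84, 79, 80, 104, 125, 110, 96, 99, 101, 104, 108, 110, 113, 115, 114, 114, 115, 109, 113, 109, 109, 105, 101, 103, 125, 155, 162, 162, 163]
204 [79, 81, 80, 80, 82, 80, 82, 82, 79, 82, 81, 93, 100, 92, 93, 100, 99, 104, 107, 110, 113, 115, 113, 113, 113, 113, 112, 108, 106, 103, 97, 94, 115, 146, 160, 161]
```

The tube axis agrees with the socket axis to within about 1 px, roughly 2 mm, which is well inside the 36 mm funnel. I move in and watch the force.

Emit:
arm_command:
  gripper: [1.5,1.5,1.5,1.5,1.5]
  slide:
    - [-1.5,0,0]
    - [-3,0,0]
    - [-4.5,0,0]
    - [-5.3,0,0]
    - [-5.8,0,0]
  turn:
    - [0,0,0]
    - [0,0,0]
    - [0,0,0]
    - [0,0,0]
    - [0,0,0]

```text
clock: 13.65
position: [0.6065, 0.2126, 0.0474]
tool_rot: [3.141, -0.0, 1.511]
force: [1.3, -0.2, -0.9]
grip_width: 0.0196
```

Emit:
arm_command:
  gripper: [1.5,1.5,1.5]
  slide:
    - [-0.4,0,0]
    - [-0.8,0,0]
    - [-0.8,0,0]
  turn:
    - [0,0,0]
    - [0,0,0]
    - [0,0,0]

```text
clock: 14.02
position: [0.6066, 0.2063, 0.0478]
tool_rot: [3.14, -0.002, 1.513]
force: [5.4, 4.5, -0.0]
grip_width: 0.0192
```

Emit:
arm_command:
  gripper: [1.5,1.5,1.5]
  slide:
    - [0,0.15,0]
    - [-0.4,0.15,0]
    - [-0.4,0.15,0]
  turn:
    - [0,0,0]
    - [0,0,0]
    - [0,0,0]

```text
clock: 14.4
position: [0.6075, 0.2005, 0.0474]
tool_rot: [3.141, 0.0, 1.511]
force: [4.0, 0.4, -0.1]
grip_width: 0.0191
```

Emit:
arm_command:
  gripper: [1.5,1.5,1.5,1.5]
  slide:
    - [-0.2,0.1,0]
    - [-0.6,0.1,0]
    - [-0.8,0.1,0]
    - [-0.8,0.1,0]
  turn:
    - [0,0,0]
    - [0,0,0]
    - [0,0,0]
    - [0,0,0]

```text
clock: 14.9
position: [0.6076, 0.1934, 0.0474]
tool_rot: [3.141, -0.001, 1.512]
force: [3.1, 4.8, 0.4]
grip_width: 0.0195
```

Emit:
arm_command:
  gripper: [1.5,1.5,1.5,1.5]
  slide:
    - [-0.4,0.05,0]
    - [-0.8,0.05,0]
    - [-1,0.05,0]
    - [-1,0.05,0]
  turn:
    - [0,0,0]
    - [0,0,0]
    - [0,0,0]
    - [0,0,0]

```text
clock: 15.4
position: [0.6074, 0.183, 0.0473]
tool_rot: [-3.141, -0.0, 1.511]
force: [2.7, 2.7, -0.2]
grip_width: 0.0194
```

Emit:
arm_command:
  gripper: [1.5,1.5,1.5,1.5]
  slide:
    - [-0.2,0,0]
    - [-0.4,0,0]
    - [-0.5,0,0]
    - [-0.5,0,0]
  turn:
    - [0,0,0]
    - [0,0,0]
    - [0,0,0]
    - [0,0,0]

```text
clock: 15.9
position: [0.6072, 0.1784, 0.0474]
tool_rot: [3.142, -0.001, 1.512]
force: [2.7, 4.9, -0.3]
grip_width: 0.0192
```

Emit:
arm_command:
  gripper: [1.5,1.5,1.5]
  slide:
    - [-0.2,0,0]
    - [-0.3,0,0]
    - [-0.3,0,0]
  turn:
    - [0,0,0]
    - [0,0,0]
    - [0,0,0]

```text
clock: 16.27
position: [0.6071, 0.1779, 0.0478]
tool_rot: [3.141, -0.004, 1.513]
force: [3.3, 16.1, 0.6]
grip_width: 0.0193
```

Emit:
arm_command:
  gripper: [1.5,1.5]
  slide:
    - [-0.2,0,0]
    - [-0.2,0,0]
  turn:
    - [0,0,0]
    - [0,0,0]

```text
clock: 16.52
position: [0.607, 0.1779, 0.0482]
tool_rot: [3.14, -0.007, 1.514]
force: [3.1, 23.9, -0.2]
grip_width: 0.0189
```

Run:
```python
from h import *
go([.6065,.178,.0476],86.5)
s=vision.grab_frame("side");cv2.imwrite("pics/m9.png",cv2.resize(s[150:230,240:320],None,fx=6,fy=6,interpolation=cv2.INTER_CUBIC))
```

```text
slide cm [ 0.01 -0.05  0.06] turn deg [ 0.1 -0.4  0.2] force [ 3.1 23.9 -0.2] w 0.0189 t 16.52
```

View pics/m9.png

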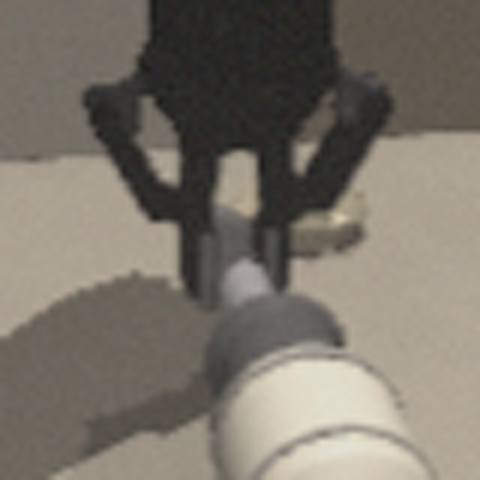

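The TCP stays still while the force rises to 24 N, so the tube is hard against the bottom, and the collar has disappeared behind the collet rim at (281,197). I take off the pressure, let go and lift.

Emit:
arm_command:
  gripper: [1.5,1.5]
  slide:
    - [0.35,0,0]
    - [0.35,0,0]
  turn:
    - [0,0,0]
    - [0,0,0]

```text
clock: 16.82
position: [0.6071, 0.178, 0.0475]
tool_rot: [3.141, -0.002, 1.512]
force: [2.0, 9.8, -0.0]
grip_width: 0.0188
```

Emit:
arm_command:
  gripper: [3,5,5,5,5]
  slide:
    - [0,0,0]
    - [0,0,0]
    - [0,0,0]
    - [0,0,-4]
    - [0,0,-9]
  turn:
    - [0,0,0]
    - [0,0,0]
    - [0,0,0]
    - [0,0,0]
    - [0,0,0]

```text
clock: 17.45
position: [0.6064, 0.176, 0.1375]
tool_rot: [-3.139, 0.001, 1.511]
force: [0.6, 1.5, 0.5]
grip_width: 0.05
```

Emit:
arm_command:
  gripper: [5,5,5,5,5]
  slide:
    - [0,0,-5]
    - [0,-6,-10]
    - [0,-12,-10]
    - [-4,-15,-10]
    - [-10,-15,-10]
  turn:
    - [0,0,0]
    - [0,0,0]
    - [0,0,0]
    - [0,0,0]
    - [0,0,0]

```text
clock: 18.08
position: [0.4493, 0.0856, 0.2379]
tool_rot: [3.141, 0.001, 1.515]
force: [1.9, -1.1, 0.3]
grip_width: 0.0501
```

Emit:
arm_command:
  gripper: [5,5,5,5,5]
  slide:
    - [-5,0,0]
    - [-11,0,0]
    - [-17,0,0]
    - [-22,0,0]
    - [-26,0,0]
  turn:
    - [0,0,0]
    - [0,0,0]
    - [0,0,0]
    - [0,0,0]
    - [0,0,0]

```text
clock: 18.7
position: [0.4353, -0.1763, 0.2374]
tool_rot: [-3.141, 0.0, 1.51]
force: [-0.4, 0.1, -0.0]
grip_width: 0.0502
```

Run:
```python
from h import *
go([.6065,.178,.0476],86.5)
t=vision.grab_frame("top");s=vision.grab_frame("side")
cv2.imwrite("pics/top10.png",t);cv2.imwrite("pics/side10.png",s)
a=cv2.resize(t[130:330,100:400],(420,280),interpolation=cv2.INTER_CUBIC);b=cv2.resize(t[175:235,200:300],(500,300),interpolation=cv2.INTER_CUBIC);c=cv2.resize(s[150:230,240:320],(300,300))
a=np.pad(a,((0,0),(0,380),(0,0)));cv2.imwrite("pics/m10.png",np.vstack([a,np.hstack([b,c])]))
```

```text
slide cm [36.42 14.92 18.96] turn deg [-0.  0. -0.] force [-0.4  0.1 -0. ] w 0.0502 t 18.7
```

View pics/m10.png

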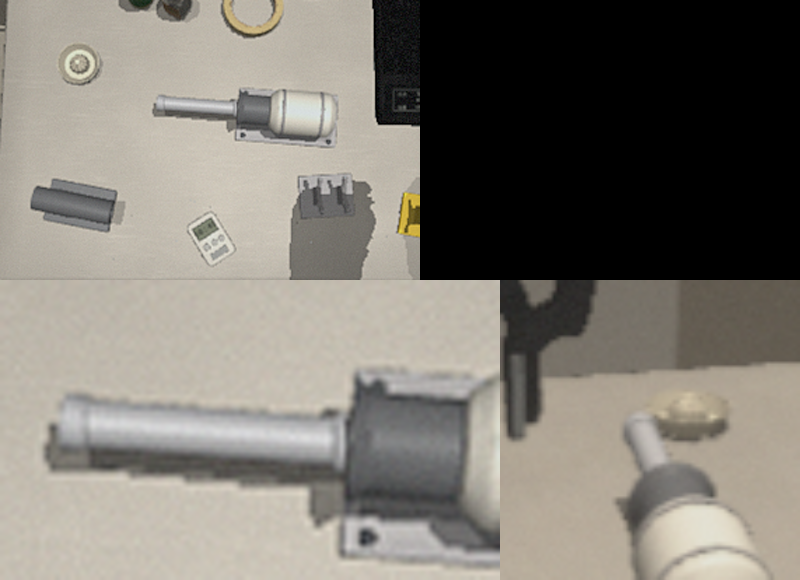

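The top view shows the tube in the collet with its bell at (212,204) and the collar at (268,211), right at the mouth. The timer, reamer and tape look unmoved. One numeric check follows, then I hand in.

Run:
```python
from h import *
b=plane("top",(211.8,204),.065);m=plane("top",(269.7,207.7),.065);print(b,np.linalg.norm(b-m),"want .130")
a=cv2.imread("pics/top0.png");t=cv2.imread("pics/top10.png")
for n,(x,y,w,h) in dict(timer=(228,272,46,52),reamer=(135,155,45,42),tape=(252,106,56,56)).items():
    print(n,np.round(cv2.phaseCorrelate(*(cv2.cvtColor(i[y:y+h,x:x+w],cv2.COLOR_BGR2GRAY).astype(np.float32) for i in(a,t)))[0],2))
from workcell import job_done;print(job_done())
```

```text
[0.60694937 0.21690588 0.065     ] 0.13021549841277796 want .130
timer [-0.01 -0.02]
reamer [0.46 0.55]
tape [ 0.03 -0.03]
the job is handed in; nothing more can be done
None
```

I pulled the tube straight out of the sleeve by its spigot and laid it in the grey V-rest, then let go. I took it again by the belled part, pushed it into the filter's collet until it hit bottom, and let go. The job was handed in at about 19 s.

- **Seating:** at the end the arm stopped moving while the push rose from 5 N to 24 N, so the tube is against the bottom. Afterwards the bell end measured 130.2 mm from the collet mouth, against 130 mm when fully home, and the collar sits right at the mouth.
- **In the rest:** two estimates of the tube's middle, from the bell end and from the collar, differed by 5 mm along the tube. Both were within about 5 mm of the rest's mark, inside the 10 mm allowed.
- **Bystanders:** the timer and tape roll showed no image shift. The reamer showed about 0.7 px (1–2 mm). The arm never went near it, so I think this is lighting or noise, but I did not confirm that.
- **Calibration:** during insertion the socket turned out to be 1–2 mm farther from the robot than I had measured. I corrected for this from the side force, which reached at most about 5 N in the readings.
- **Clearance at hand-in:** the gripper was open and about 0.24 m above the worktop, touching nothing.

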